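# Hold the box lid at 60 degrees for its stay to be fitted

## Robot

A 6-joint arm with a two-finger parallel gripper is mounted at the origin on the work surface. World frame = base frame: x ahead of the robot, y to its left, z up, the work surface at z = 0. Lengths are in m, angles in rad, forces in N, time in s.
With the tool pointing down it reaches from about 0.325 to 0.9 m from the base axis. Payload 6.1 kg.
Tool frame: the origin (TCP) lies midway between the tips of the shut fingers; the grasp point (between the pads) lies 19 mm behind it; x points along the fingers, y is the direction in which the jaws open and shut, and the axes are right-handed (so a half turn about x gives the same grasp; the last joint's range is limited). The gripper opens to 85 mm and grips with 20 to 120 N. Pads are 22 mm wide; open, the fingers measure 114 mm over their backs; the gripper's body (76 mm by 85 mm) begins 54 mm behind the grasp point. The pads swing forward as they close: fully open they stand 13 mm farther back than shut.
Start: joints at [-1.32, 0.22, 1.526, -0, 1.395, -0.126], TCP at [0.23, -0.581, 0.231] pointing down, gripper open.
Joint ranges: [-2.98, 2.98], [-0.91, 2.08], [0.09, 2.57], [-1.24, 4.39], [0.2, 2.65], [-2.68, 2.68]. Speed limits (rad/s): [2.57, 2.57, 3.01, 3.14, 3.14, 3.14].

## Interface

Orientations are given as [roll, pitch, yaw] about the fixed x, y, z axes, in that order (R = Rz(yaw) Ry(pitch) Rx(roll)).
In Python, from plant import movep, move_l, set_joints, gripper_to, hold, inverse_kinematics, observe, get_image, get_calibration, Unreachable, job_done gives the robot as it stands. Calls block until the motion is done:
- movep(position, orientation): joint-space move of the TCP to a pose.
- move_l(position, feed=0.15, rotation=None, max_force=None): straight line of the TCP; rotation=None keeps the orientation; feed is the mean speed in m/s. With max_force (N) it stops when the force on the tool has changed by that much, and returns True; else False.
- set_joints(angles): joint-space move.
- gripper_to(opening, f_grip=None): finger opening in m; f_grip is the grip in N (None keeps the last); returns when the fingers have stopped.
- hold(seconds).
- inverse_kinematics(position, orientation): joint angles nearest the present ones, or None.
- observe(): the state.
- get_image(name): name is "side" or "top"; returns (picture, depth): 384x512x3 uint8, red, green, blue; 384x512 float32, m along the optical axis (not along the pixel's ray), 0 where there is no reading.
- get_calibration(name): a dict with "intrinsics" (3x3 intrinsics, pixels), "dist_coeffs" ([k1, k2, p1, p2, k3] as OpenCV has them; the pictures are not rectified), "world_from_camera" (4x4, takes a point from camera to world coordinates). Camera axes: x right, y down, z forward; pixel columns grow to the right and rows downward; lengths in m; the calibration is good to about 2 mm. A picture is of the moment at which its call begins. get_calibration takes no time and is no camera call.
A pose or a line that the arm cannot do raises Unreachable and nothing moves.
- job_done(): hands the job in, once; it reports no verdict.
The state is a dict: "time_s": time; "q": joint angles; "joint_velocities": joint speeds; "joint_torque": joint torques, N m; "eef_pos": TCP position; "tcp_rot": TCP orientation; "ft_force": force on the tool from outside, world axes, zero at the start; "torque": the same for the moment, N m; "opening": finger opening in m.
Only numpy, scipy, OpenCV 4.12 (cv2) and the standard library are available. Lean on these libraries where they do the work, as an engineer would, in place of code of your own. Each camera call takes 0.05 s, during which the arm holds its last target.

## Task

I am about to screw a lid stay to this wooden box. First put what I need where my hands will be, lying loose inside the box: the folded brass lid stay, the stubby screwdriver and the round screw tin; leave the other tools, the old hinge and the rest of the bench as they lie. Then bring the lid, which is leaning back on its stop hinges, forward to 60 degrees open (0 is shut) without letting it fall shut, and finish while still holding it steady there, because it would drop if you let go.

Things in the scene. Friction and masses are not known exactly. Their poses are not given: they have to be found in the camera images.
- box: open wooden box, fixed on a black non-slip mat (200 x 290 x 3 mm); black outside with brass corners. Outside 170 mm deep (its x), 260 mm wide (its y), walls 9 mm, 152 x 242 mm inside; rim 68 mm, inner bottom 11 mm above the table. Origin on the table under its centre; x points from the front (keyhole plate, near the robot) to the hinged back, z up; turned up to 0.3 rad
- box_floor (a point): centre of the box's inner bottom, 11 mm above the table
- lid (a joint): opening angle of the lid, rad: 0 shut (level on the rim), 1.047 is 60 degrees, 1.75 leaning back on the stop of its hinges, where it rests at the start (it may begin up to 0.09 rad forward of that and tips back). The hinge has almost no friction: forward of upright the lid falls shut unless held
- lid_hinge (a point): middle of the hinge axis, which runs along the box's y at the back: 89 mm behind the box's centre, 68 mm above the table. The lid is a flat wooden board 12 mm thick, 264 mm wide, about 0.36 kg; its inner face lies 0.5 mm and its outer face 12.5 mm outward of the hinge axis
- lid_edge (a point): middle of the lid's free edge, at half the board's thickness, 178 mm from the hinge; at the start the highest part of the lid, about 245 mm above the table; the 12 mm board is bare there and can be gripped across its thickness. Its axes turn with the lid: x from free edge to hinge, y along the edge, z out of the outer face (up when shut)
- stay: brass folding lid stay, folded: two flat bars on one another, 12 mm wide (y), 104 mm long (x), 3 to 9 mm above the underside; round pivot (15 mm across) at the +x end, 24 x 22 mm screw feet under and over the bars at the -x end; 12 mm thick, 80 g. Origin mid underside; bare bars to grip across y from 33 mm behind to 42 mm ahead of it
- stubby: stubby screwdriver lying along its x, 90 mm long: octagonal wooden handle 28 mm over the flats from x = -45 to 9 mm, brass collar, steel blade to x = 45 mm; about 75 g. It lies on a flat of the handle, with upright flats facing +y and -y. Origin on the table under its axis, which is 14 mm up
- screw_tin: flat round bare metal tin with its lid on, 50 mm diameter, 24 mm high, about 110 g; origin in the middle of its underside
- old_hinge: old dark steel butt hinge lying open flat, 56 x 60 mm, 7 mm thick at the knuckle, not to be moved; origin under its centre
- hammer: hammer with wooden handle, 260 mm long, lying on the right, not to be moved; origin under its middle
- long_driver: long screwdriver, 230 mm, dark wooden handle, lying on the left, not to be moved; origin under its middle
- pliers: pliers with black grips, 180 mm long along their x, jaws to +x, not to be moved; origin on the table near their middle
- glue: white glue bottle with nozzle, 60 mm diameter, 205 mm tall, standing at the far left, not to be moved; origin under its centre
- sanding_block: cork sanding block, 60 x 110 x 28 mm, lying between robot and box, not to be moved; origin under its centre
- offcut: wooden slat, 200 x 26 x 9 mm, lying at the far right, not to be moved; origin under its centre
Mind the look-alikes: they are no part of the job. Several things look just like the stubby: the one meant starts nearest to the robot's base. Several things have the shape of the stay; the one meant has the colours described above.

How it is judged:
By the outcome, as a careful person would: the job done as asked, in the order asked, and still so for the second after the job is handed in, while the arm keeps its last pose, push and grip.
It also fails if it takes over 72 s, if anything falls off the work surface, if the arm or the gripper's body presses on something with over 40 N, if the wrist force passes 120 N, or if a joint passes its speed limit or range.

## Working session

There is one attempt and no reset: what is moved stays moved. The work goes in short steps, each a Python script; the robot and the scene stay as the last script left them, time stands still between calls to the robot, and variables do not carry over. Pictures are saved under pics/ and viewed, and the job is handed in when it is done.

```bash
ls; mkdir -p pics; python3 - <<'E'
from plant import *
import cv2,numpy as np
for n in("top","side"):
    p,d=get_image(n); cv2.imwrite(f"pics/{n}0.png",p[:,:,::-1]); np.save(f"pics/{n}0.npy",d)
    cv2.imwrite(f"pics/{n}0b.png",cv2.resize(p[:,:,::-1],(800,600),interpolation=cv2.INTER_CUBIC))
    c=get_calibration(n);print(c)
print(observe())
E
```

```text
pics
{'intrinsics': array([[451.32752153,   0.        , 249.92895219],
       [  0.        , 451.32752153, 195.03960194],
       [  0.        ,   0.        ,   1.        ]]), 'dist_coeffs': array([0.05227449, 0.        , 0.        , 0.        , 0.        ]), 'world_from_camera': array([[-0.02222474, -0.99633934,  0.08254679,  0.36616433],
       [-0.99971343,  0.02288258,  0.00703171, -0.00509032],
       [-0.00889485, -0.08236686, -0.99656238,  1.54908756],
       [ 0.        ,  0.        ,  0.        ,  1.        ]])}
{'intrinsics': array([[481.54784032,   0.        , 258.63669531],
       [  0.        , 481.54784032, 195.41925546],
       [  0.        ,   0.        ,   1.        ]]), 'dist_coeffs': array([-0.05296199,  0.        ,  0.        ,  0.        ,  0.        ]), 'world_from_camera': array([[-0.81353363, -0.37953555,  0.44058574, -0.32777575],
       [-0.58147789,  0.5398104 , -0.60867741,  1.11787023],
       [-0.00681805, -0.75137041, -0.65984545,  1.29441449],
       [ 0.        ,  0.        ,  0.        ,  1.        ]])}
{'time_s': 0.1, 'q': array([-1.32009898e+00,  2.21144885e-01,  1.52750539e+00, -2.61345783e-05,
        1.39470703e+00, -1.26074350e-01]), 'joint_velocities': array([ 0.00051122, -0.00272005, -0.00150305, -0.00118981, -0.00090483,
        0.0004852 ]), 'joint_torque': array([ 1.80649538e-03, -4.98242784e+01, -3.90546155e+01, -2.20794868e-04,
        5.64866845e-03, -6.99742515e-06]), 'eef_pos': array([ 0.22981589, -0.5806216 ,  0.23030551]), 'tcp_rot': array([-1.6822953 ,  1.56903148,  1.83607365]), 'ft_force': array([-0.06567992, -0.29548223, -0.61539845]), 'torque': array([-0.00481338,  0.03902867, -0.03962018]), 'opening': 0.08542827812191002}
```

View pics/top0b.png

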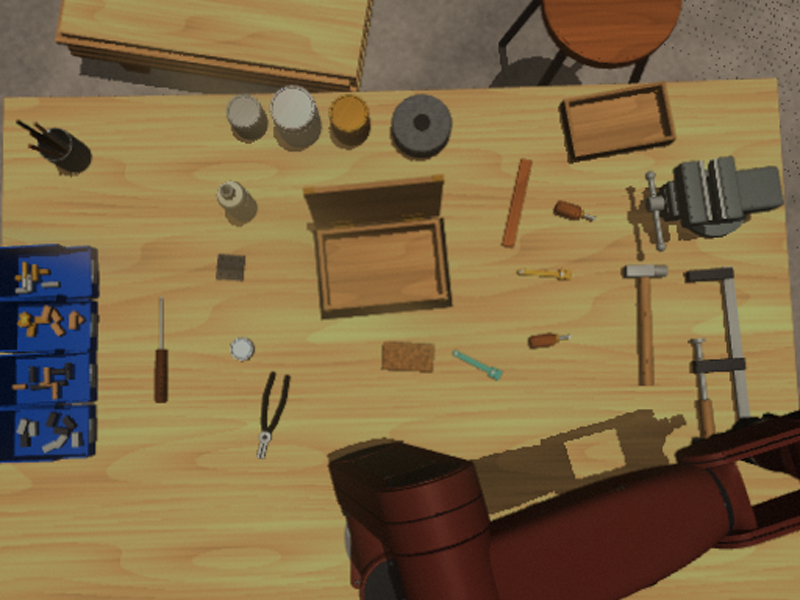

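View pics/side0b.png

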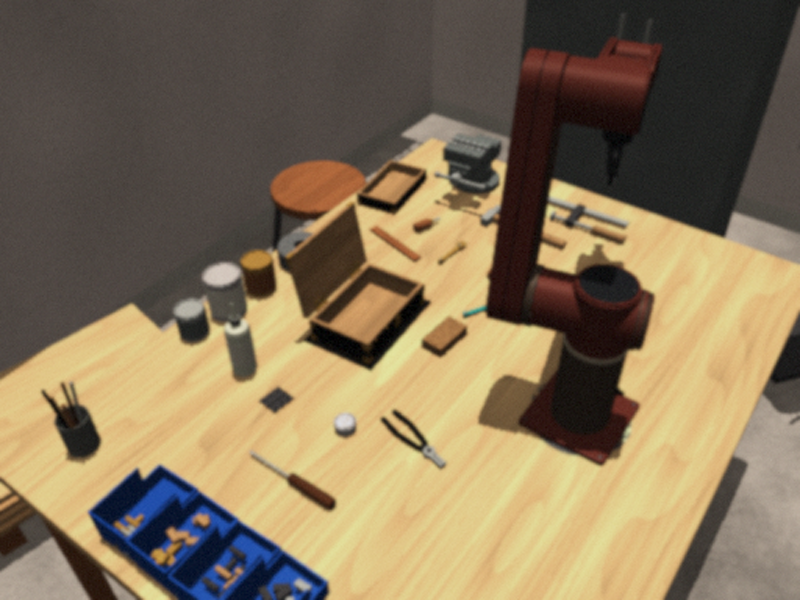

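The top view (800x600) shows the box at about (383,265) with its lid leaning back. The brass stay is at (545,273) and a teal look-alike is at (478,364). Two stubbies are visible, at (545,341) and (572,210). The tin is at (242,349). The arm hides part of the bench near the base, so I'll enlarge the crops and see what is hidden.

```bash
cat > h.py <<'E'
import cv2,numpy as np
from plant import *
C={n:get_calibration(n) for n in("top","side")}
def ray(n,u,v):
    c=C[n];p=cv2.undistortPoints(np.array([[[u,v]]],float),c["intrinsics"],c["dist_coeffs"])[0,0]
    T=c["world_from_camera"];return T[:3,3],T[:3,:3]@np.array([p[0],p[1],1.])
def onz(n,u,v,z=0.):
    o,d=ray(n,u,v);return o+d*(z-o[2])/d[2]
def proj(n,P):
    c=C[n];W=np.linalg.inv(c["world_from_camera"]);r,_=cv2.Rodrigues(W[:3,:3])
    return cv2.projectPoints(np.array(P,float).reshape(-1,1,3),r,W[:3,3],c["intrinsics"],c["dist_coeffs"])[0][:,0]
def cloud(n,d):
    v,u=np.mgrid[:384,:512];c=C[n]
    p=cv2.undistortPoints(np.stack([u,v],-1).reshape(-1,1,2).astype(float),c["intrinsics"],c["dist_coeffs"])[:,0]
    X=np.c_[p,np.ones(len(p))]*d.reshape(-1,1);T=c["world_from_camera"]
    X=X@T[:3,:3].T+T[:3,3];X[d.reshape(-1)==0]=np.nan;return X.reshape(384,512,3)
def crop(img,x0,y0,w,h,s,fn):
    a=cv2.resize(img[y0:y0+h,x0:x0+w],None,fx=s,fy=s,interpolation=cv2.INTER_CUBIC)
    for i in range(0,w,10): cv2.line(a,(i*s,0),(i*s,5 if i%50 else 12),(0,0,255),1); 
    for i in range(0,h,10): cv2.line(a,(0,i*s),(5 if i%50 else 12,i*s),(0,0,255),1)
    cv2.imwrite(fn,a)
E
python3 - <<'E'
from h import *
im=cv2.imread("pics/top0.png")
crop(im,280,120,110,130,4,"pics/c1.png")
crop(im,130,150,110,150,4,"pics/c2.png")
crop(im,190,105,110,105,5,"pics/c3.png")
print(proj("top",[[0,0,0],[.3,0,0],[.9,0,0]]))
s=.64
for k,u,v in[("st1",545,341),("st2",572,210),("stay",545,273),("tin",242,349),("box",383,265)]:
    print(k,onz("top",u*s,v*s,.01), proj("side",onz("top",u*s,v*s,.01)))
E
```

```text
[[254.9746359  342.72069412]
 [252.91239209 251.8958641 ]
 [249.02364273  79.77059465]]
st1 [ 0.40700607 -0.32776358  0.01      ] [[317.64841989 173.33064762]]
st2 [ 0.6935694  -0.39801912  0.01      ] [[271.4932305  143.21286462]]
stay [ 0.55558055 -0.33374852  0.01      ] [[289.10095109 160.5076226 ]]
tin [0.40442073 0.33121214 0.01      ] [[220.88549746 271.95965012]]
box [0.58175783 0.0203469  0.01      ] [[235.27126929 202.30782388]]
```

View pics/c1.png

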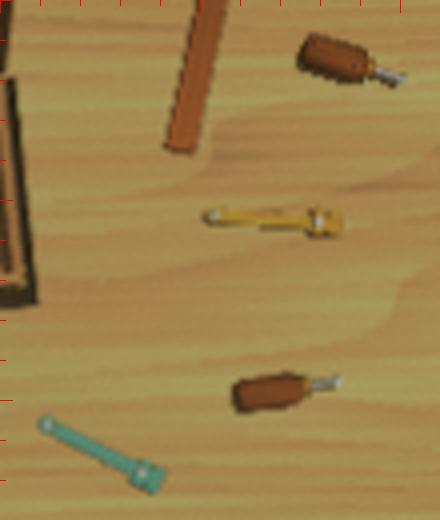

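View pics/c2.png

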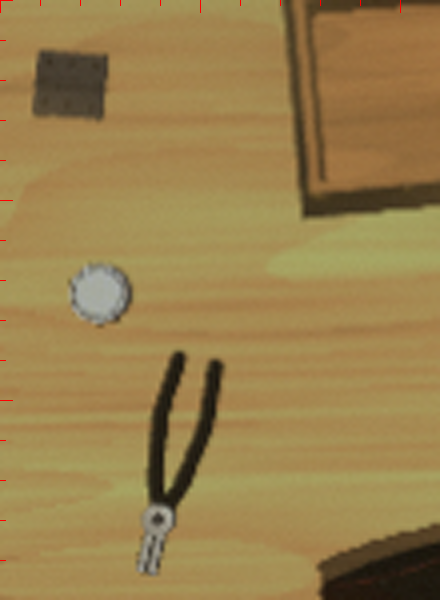

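View pics/c3.png

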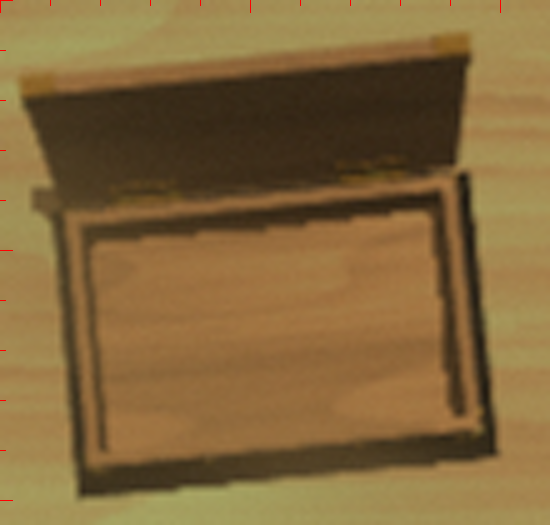

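```bash
python3 - <<'E'
from h import *
im=cv2.imread("pics/top0.png");d=np.load("pics/top0.npy")
X=cloud("top",d)
print("table noise",np.nanstd(X[220:240,340:380,2]),np.nanmean(X[220:240,340:380,2]))
z=X[...,2]
a=np.clip(z*2000,0,255);a[np.isnan(a)]=255
cv2.imwrite("pics/z0.png",cv2.resize(a.astype(np.uint8),(768,576),interpolation=cv2.INTER_NEAREST))
def mid(n,u,v,zz): return onz(n,u,v,zz)
c=lambda x,y:(280+x/4,120+y/4)
S=[onz("top",*c(203,216),.009),onz("top",*c(341,222),.012)]
print("stay pivot,foot",S,np.linalg.norm(S[0]-S[1]),(S[0]+S[1])/2,np.arctan2(*(S[0]-S[1])[[1,0]]))
S=[onz("top",*c(233,396),.014),onz("top",*c(343,382),.014)]
print("stubby butt,tip",S,np.linalg.norm(S[0]-S[1]),(S[0]+S[1])/2,np.arctan2(*(S[1]-S[0])[[1,0]]))
print("tin",onz("top",130+100/4,150+294/4,.022))
# tin by depth
for nm,(u0,v0,u1,v1),t in[("tin",(140,210,170,240),.012),("stub",(330,205,372,228),.012),("stay",(325,165,375,185),.005)]:
    m=z[v0:v1,u0:u1]>t;P=X[v0:v1,u0:u1][m]
    r=cv2.minAreaRect(P[:,:2].astype(np.float32)*1000);print(nm,m.sum(),P.mean(0),r,np.median(P[:,2]))
E
```

```text
table noise 0.006383426719640975 0.0010708340542926768
stay pivot,foot [array([ 0.55967875, -0.27264042,  0.009     ]), array([ 0.55129466, -0.38888589,  0.012     ])] 0.11658602064310476 [ 0.5554867  -0.33076316  0.0105    ] 1.4987969245605393
stubby butt,tip [array([ 0.40509099, -0.29134943,  0.014     ]), array([ 0.41493862, -0.3841821 ,  0.014     ])] 0.09335351943298743 [ 0.41001481 -0.33776577  0.014     ] -1.4651121101436742
tin [0.40364122 0.32818784 0.022     ]
tin 174 [0.4043864  0.33050313 0.02367102] ((405.155029296875, 331.3610534667969), (47.834232330322266, 47.50160217285156), 85.74999237060547) 0.023601272240419746
stub 158 [ 0.4085194  -0.32578465  0.02373472] ((410.3194274902344, -337.8815612792969), (27.600543975830078, 89.4187240600586), 8.194866180419922) 0.02384710441345239
stay 193 [ 0.55621095 -0.33702566  0.01032122] ((555.8981323242188, -338.466064453125), (163.210693359375, 64.63581848144531), 87.1412582397461) 0.00973013121382893
```

View pics/z0.png

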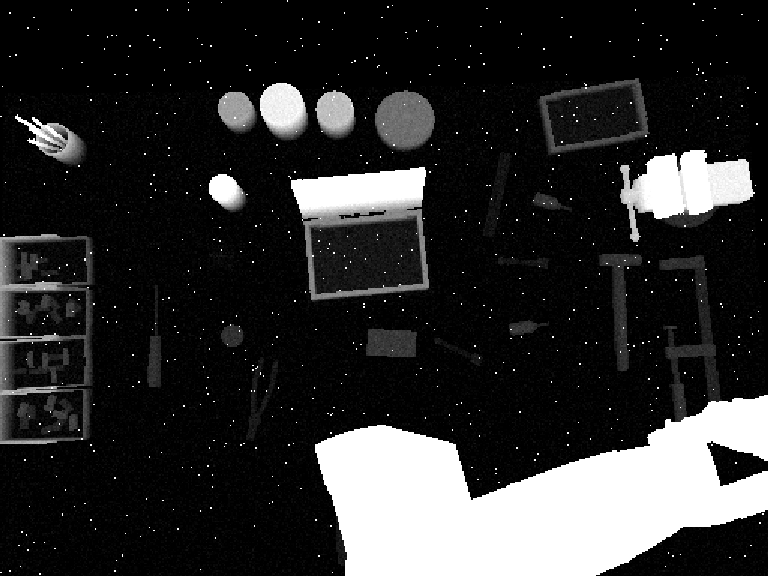

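```bash
python3 - <<'E'
from h import *
from scipy.optimize import least_squares
d=np.load("pics/top0.npy");X=cloud("top",d)
R=X[115:215,190:300].reshape(-1,3)
# rim
v,u=np.mgrid[:384,:512]
def fit(lo,hi,W,D,sel):
    P=R[(R[:,2]>lo)&(R[:,2]<hi)&sel(R)][:,:2].astype(np.float32)
    # drop isolated
    from scipy.spatial import cKDTree
    t=cKDTree(P);k=np.array([len(x) for x in t.query_ball_point(P,.008)]);P=P[k>4]
    r=cv2.minAreaRect(P*1000);print(len(P),r);return P
P=fit(.060,.074,0,0,lambda R:R[:,0]<.66)
# model fit: points lie in the rim ring
def res(p):
    c,s=np.cos(p[2]),np.sin(p[2]);q=(P-p[:2])@np.array([[c,-s],[s,c]])
    # distance to ring centreline rect
    a=np.abs(q);hx,hy=.0805,.1255
    d1=a-[hx,hy]
    out=np.where((d1>0).any(1),np.linalg.norm(np.maximum(d1,0),axis=1),d1.max(1))
    return np.sign(out)*np.maximum(np.abs(out)-.004,0)
best=least_squares(res,[.58,.02,.1],loss="soft_l1",f_scale=.002)
print(best.x,best.cost,np.abs(res(best.x)).mean())
bx,by,yaw=best.x
c,s=np.cos(yaw),np.sin(yaw)
# lid plane
q=np.c_[(R[:,:2]-[bx,by])@np.array([[c,-s],[s,c]]),R[:,2]]
L=q[(q[:,2]>.10)&(q[:,2]<.235)&(np.abs(q[:,1])<.12)&(q[:,0]>.05)&(q[:,0]<.15)]
k=np.polyfit(L[:,2],L[:,0],1);r=L[:,0]-np.polyval(k,L[:,2]);L=L[abs(r)<.01];k=np.polyfit(L[:,2],L[:,0],1)
print(len(L),k,"hinge x at .068:",np.polyval(k,.068),"theta",np.pi/2+np.arctan(k[0]))
T=q[(q[:,2]>.236)&(q[:,2]<.26)&(q[:,0]>.05)&(q[:,0]<.2)];print("edge",T.mean(0),np.percentile(T[:,1],[2,98]),np.percentile(T[:,0],[2,98]))
im=cv2.imread("pics/top0.png")
B=lambda x,y,z:[bx+c*x-s*y,by+s*x+c*y,z]
pts=proj("top",[B(x,y,.068) for x,y in((-.085,-.13),(.085,-.13),(.085,.13),(-.085,.13))]+[B(x,y,.011) for x,y in((-.076,-.121),(.076,-.121),(.076,.121),(-.076,.121))])
im2=cv2.resize(im,None,fx=4,fy=4,interpolation=cv2.INTER_CUBIC)
for g in(pts[:4],pts[4:]):cv2.polylines(im2,[(g*4+2).astype(int)],True,(0,255,0),1)
cv2.imwrite("pics/boxfit.png",im2[440:860,760:1220])
E
```

```text
731 ((577.624755859375, 24.644325256347656), (180.5972442626953, 262.6257629394531), 3.9634664058685303)
[0.57527546 0.02444248 0.0659316 ] 0.00017249140306737788 0.00030449653281434914
1360 [0.1773353  0.08080718] hinge x at .068: 0.09286597993453719 theta 1.7463069967264349
edge [0.12760658 0.01738118 0.24175084] [-0.11939452  0.12818161] [0.12093122 0.13478096]
```

View pics/boxfit.png

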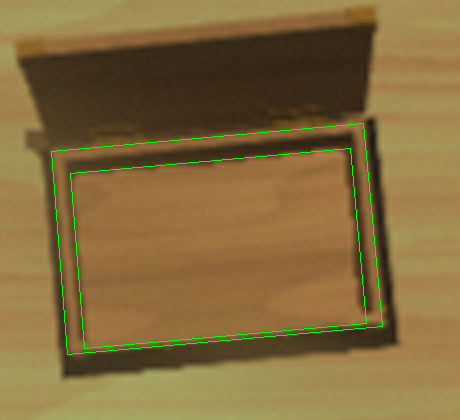

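```bash
cat >> h.py <<'E'
from scipy.spatial.transform import Rotation as Ro
BX,BY,BYAW=.5765,.0244,.066
def B(x,y,z):
    c,s=np.cos(BYAW),np.sin(BYAW);return [BX+c*x-s*y,BY+s*x+c*y,z]
def rpy(xa,ya):
    return list(Ro.from_matrix(np.c_[xa,ya,np.cross(xa,ya)]).as_euler("xyz"))
def down(jy): return rpy(np.array([0,0,-1.]),np.array([np.cos(jy),np.sin(jy),0]))
def best(pos,jy):
    q0=observe()["q"];o=[]
    for k in(0,np.pi):
        q=inverse_kinematics(pos,down(jy+k))
        if q is not None:o.append((np.abs(np.array(q)-q0).max(),down(jy+k)))
    return min(o,key=lambda t:t[0])[1]
def snap(tag,n="top"):
    p,d=get_image(n);cv2.imwrite(f"pics/{n}_{tag}.png",p[:,:,::-1]);np.save(f"pics/{n}_{tag}.npy",d)
    cv2.imwrite(f"pics/{n}_{tag}b.png",cv2.resize(p[:,:,::-1],(800,600),interpolation=cv2.INTER_CUBIC))
def st():
    o=observe();print("t%.2f pos %s F %s open %.4f"%(o["time_s"],np.round(o["eef_pos"],4),np.round(o["ft_force"],1),o["opening"]))
E
python3 - <<'E'
from h import *
p=[.5549,-.338];r=best([*p,.10],-.072)
movep([*p,.12],r);gripper_to(.045,30);st()
snap("a1");snap("a1","side")
print(move_l([*p,.004],feed=.12,max_force=15));st()
gripper_to(0,40);st()
move_l([*p,.13],feed=.2);st()
E
```

```text
t2.12 pos [ 0.5548 -0.3382  0.12  ] F [ 0.1 -0.3  0.4] open 0.0448
False
t3.34 pos [ 0.5557 -0.3386  0.0051] F [ 0.2 -0.3  1. ] open 0.0448
t3.74 pos [ 0.5555 -0.3385  0.0051] F [-1.5  0.6  4.4] open 0.0103
t4.53 pos [ 0.554  -0.3373  0.1283] F [-0.2  0.8 -1.4] open 0.0105h.py:32: UserWarning: Gimbal lock detected. Setting third angle to zero since it is not possible to uniquely determine all angles.
  q=inverse_kinematics(pos,down(jy+k))
h.py:33: UserWarning: Gimbal lock detected. Setting third angle to zero since it is not possible to uniquely determine all angles.
  if q is not None:o.append((np.abs(np.array(q)-q0).max(),down(jy+k)))
```

View pics/top_a1b.png

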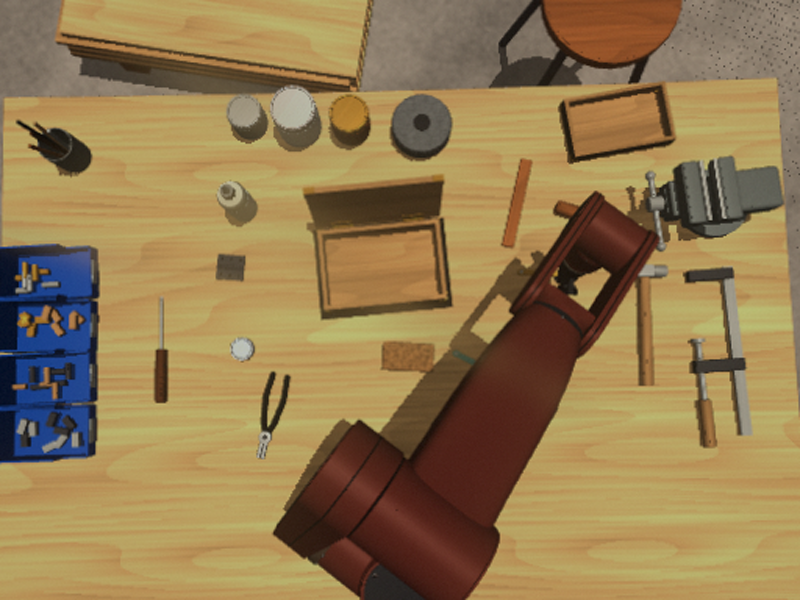

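View pics/side_a1b.png

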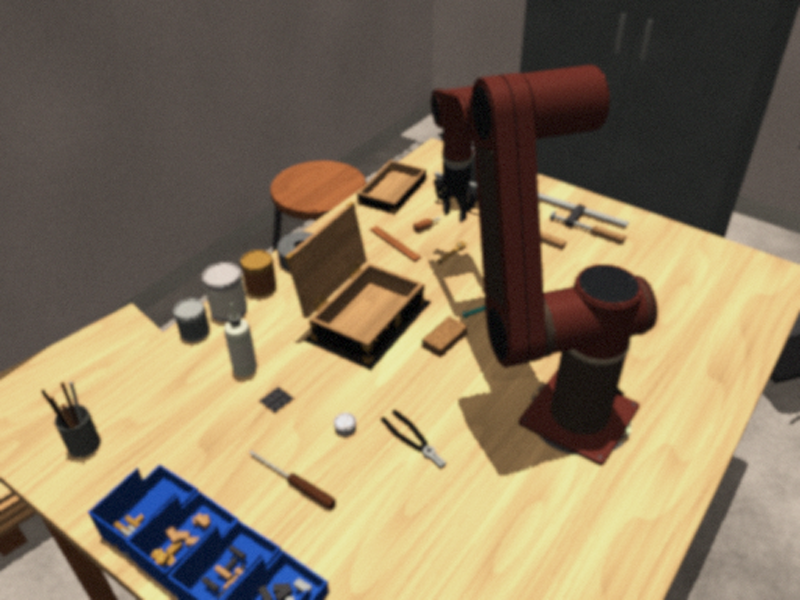

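The stay is in the grip. With the arm out of the way, only two stubbies are in view: (545,341), about 0.53 m from the base, and (572,210), about 0.80 m away. The nearest is the one at (545,341), and crop c1 shows it has an octagonal handle, collar and blade. Of the two stay shapes, the brass one at (545,273) is the one meant, not the teal one. Next I'll place the stay.

```bash
cat > /tmp/w.py <<'E'
E
sed -i '1i import warnings;warnings.filterwarnings("ignore")' h.py
python3 - <<'E'
from h import *
p=B(-.042,-.022,.13);r=best(p,BYAW)
movep(p,r);st()
print(move_l(B(-.042,-.022,.0165),feed=.12,max_force=12));st()
gripper_to(.03);st()
move_l(B(-.042,-.022,.13),feed=.25)
q=[.410-.0015,-.338+.013];r=best([*q,.12],-1.465+np.pi/2)
movep([*q,.12],r);gripper_to(.055)
snap("a2");st()
E
python3 -c "
from h import *
im=cv2.imread('pics/top_a2.png');crop(im,190,105,180,130,4,'pics/c4.png')"
```

```text
t5.80 pos [ 0.5365 -0.0012  0.13  ] F [ 0.4 -0.7  0.2] open 0.0100
True
t6.63 pos [ 0.535  -0.0006  0.0229] F [ 0.8 -0.6  5.3] open 0.0099
t6.96 pos [ 0.5392 -0.0009  0.0252] F [9.9 1.8 3.8] open 0.0299
t9.28 pos [ 0.4088 -0.3247  0.12  ] F [0.4 0.6 0. ] open 0.0549
```

View pics/c4.png

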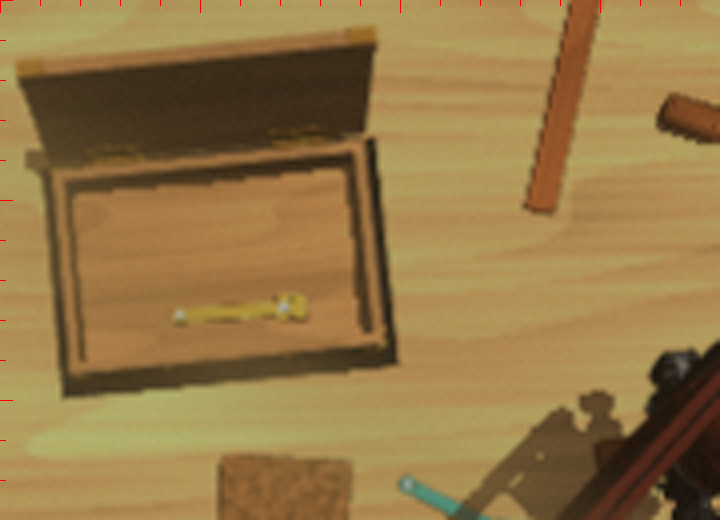

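The stay lies flat on the box floor, at about (240,310) in the crop. Next is the stubby.

```bash
python3 - <<'E'
from h import *
q=[.410-.0015,-.338+.013]
print(move_l([*q,.005],feed=.12,max_force=15));st()
gripper_to(0,50);st()
move_l([*q,.13],feed=.2);st()
# tip end points -y; grasp point 13 mm toward butt => +y
p=B(.016,-.062+.013,.13);r=best(p,-1.465+np.pi/2-.105+.066)
movep(p,r);st()
print(move_l(B(.016,-.049,.018),feed=.10,max_force=14));st()
gripper_to(.042);st()
move_l(B(.016,-.049,.15),feed=.25)
t=[.4050,.3305]
r=best([*t,.14],BYAW);movep([*t,.14],r);gripper_to(.085);snap("a3");st()
E
python3 -c "
from h import *
im=cv2.imread('pics/top_a3.png');crop(im,130,105,180,130,4,'pics/c5.png')"
```

```text
False
t10.38 pos [ 0.409  -0.3256  0.0058] F [-0.8 -0.1 -0.1] open 0.0553
t10.74 pos [ 0.4092 -0.3258  0.0061] F [0.4 0.9 5.8] open 0.0271
t11.52 pos [ 0.4078 -0.3243  0.1287] F [ 0.4 -0.3 -1.4] open 0.0268
t12.85 pos [ 0.5953 -0.0245  0.1295] F [ 0.2  0.2 -0.3] open 0.0268
False
t14.12 pos [ 0.5964 -0.0236  0.0187] F [-0.   0.1 -0.3] open 0.0270
t14.42 pos [ 0.5961 -0.0235  0.0185] F [-0.1  0.1  0.1] open 0.0419
t17.13 pos [0.4051 0.3304 0.14  ] F [-0.3  0.   0.1] open 0.0852
```

View pics/c5.png

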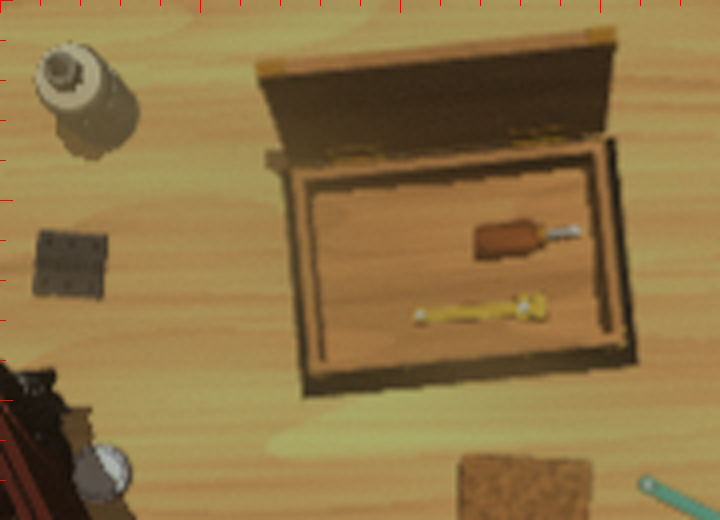

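The stubby lies flat in the box at about (525,238), clear of the stay. Next is the tin.

```bash
python3 - <<'E'
from h import *
t=[.4050,.3305]
print(move_l([*t,.004],feed=.13,max_force=15));st()
gripper_to(0,70);st()
move_l([*t,.13],feed=.18);st()
p=B(.008,.078,.13);r=best(p,BYAW)
movep(p,r);st()
print(move_l(B(.008,.078,.0165),feed=.10,max_force=14));st()
gripper_to(.064);st()
move_l(B(.008,.078,.15),feed=.25)
snap("a4");st()
E
python3 -c "
from h import *
im=cv2.imread('pics/top_a4.png');crop(im,180,105,150,130,5,'pics/c6.png')"
```

```text
False
t18.33 pos [0.4057 0.331  0.0049] F [-0.1  0.6 -0.7] open 0.0850
t18.77 pos [0.4058 0.331  0.0052] F [-0.6 -0.2  5.2] open 0.0471
t19.62 pos [0.4041 0.33   0.1287] F [-0.5 -0.3 -1.7] open 0.0468
t20.73 pos [0.5785 0.1037 0.1293] F [ 0.2 -0.2 -1.3] open 0.0467
True
t21.85 pos [0.5782 0.1027 0.0162] F [-0.6 -0.2  3.6] open 0.0468
t22.17 pos [0.5766 0.1027 0.0145] F [ 0.2 -0.7  0. ] open 0.0639
t22.91 pos [0.5777 0.1027 0.1476] F [ 0.4 -0.4 -0.6] open 0.0643
```

View pics/c6.png

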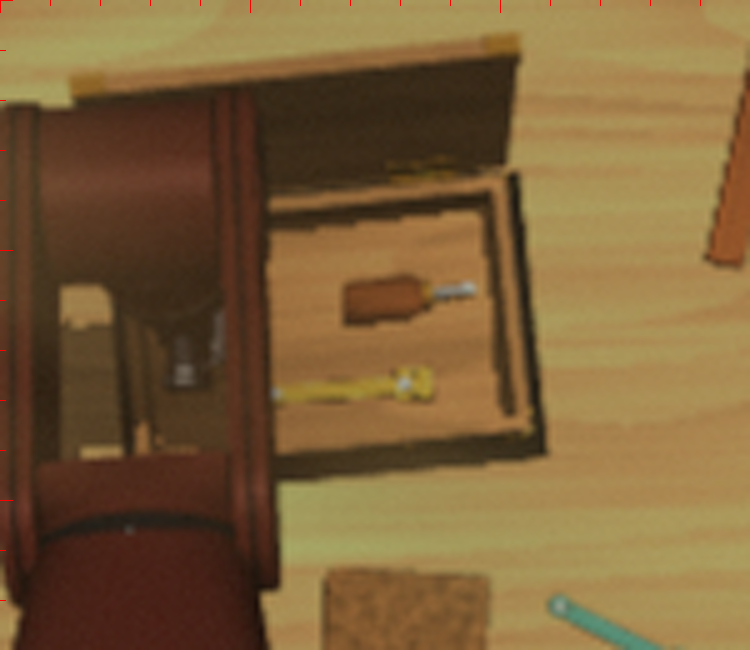

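The stay and stubby are unchanged, and the tin was released on the floor under the gripper. I'll check reachability for the lid arc, then approach.

```bash
cat >> h.py <<'E'
HX=.0895
def lidpose(th,r,flip=1):
    c,s=np.cos(BYAW),np.sin(BYAW);Rz=np.array([[c,-s,0],[s,c,0],[0,0,1]])
    u=np.array([-np.cos(th),0,np.sin(th)]);n=np.array([np.sin(th),0,np.cos(th)])
    P=np.array([HX,0,.068])+r*u+.0065*n
    return list(Rz@P+[BX,BY,0]),rpy(Rz@-u,Rz@n*flip)
E
python3 - <<'E'
from h import *
st()
for f in(1,-1):
  for th,r in((1.75,.29),(1.75,.148),(1.5,.148),(1.25,.148),(1.047,.148)):
    p,o=lidpose(th,r,f);q=inverse_kinematics(p,o);print(f,th,r,np.round(p,3),None if q is None else np.round(q,2))
print(np.round(observe()["q"],2))
E
```

```text
t22.91 pos [0.5777 0.1027 0.1476] F [ 0.4 -0.4 -0.6] open 0.0643
1 1.75 0.29 [0.724 0.034 0.352] [-0.05  0.59  0.83 -0.02  1.9  -0.12]
1 1.75 0.148 [0.699 0.032 0.212] [-0.06  0.56  1.14 -0.02  1.63 -0.12]
1 1.5 0.148 [0.662 0.03  0.216] [-0.08  0.26  1.51  0.01  1.3  -0.15]
1 1.25 0.148 [0.625 0.028 0.21 ] [-0.11  0.    1.84  0.07  0.99 -0.21]
1 1.047 0.148 [0.598 0.026 0.199] [-0.15 -0.19  2.09  0.16  0.73 -0.31]
-1 1.75 0.29 [0.724 0.034 0.352] None
-1 1.75 0.148 [0.699 0.032 0.212] None
-1 1.5 0.148 [0.662 0.03  0.216] None
-1 1.25 0.148 [0.625 0.028 0.21 ] None
-1 1.047 0.148 [0.598 0.026 0.199] None
[ 0.04  0.21  1.7  -0.    1.24 -0.02]
```

```bash
python3 - <<'E'
from h import *
p=B(.008,.06,.36);move_l(p,feed=.3)
gripper_to(.05)
movep(*lidpose(1.747,.29));st()
snap("a5");snap("a5","side")
X=cloud("top",np.load("pics/top_a5.npy"))[115:215,190:300].reshape(-1,3)
c,s=np.cos(BYAW),np.sin(BYAW)
q=np.c_[(X[:,:2]-[BX,BY])@np.array([[c,-s],[s,c]]),X[:,2]]
L=q[(q[:,2]>.10)&(q[:,2]<.235)&(np.abs(q[:,1])<.12)&(np.abs(q[:,1])>.075)&(q[:,0]>.05)&(q[:,0]<.15)]
k=np.polyfit(L[:,2],L[:,0],1);L=L[abs(L[:,0]-np.polyval(k,L[:,2]))<.01];k=np.polyfit(L[:,2],L[:,0],1);print(len(L),np.pi/2+np.arctan(k[0]),np.polyval(k,.068))
E
```

```text
t24.72 pos [0.7228 0.0342 0.351 ] F [ 0.1 -0.4 -0.4] open 0.0498
263 1.7488889419814881 0.09217882860984786
```

View pics/top_a5b.png

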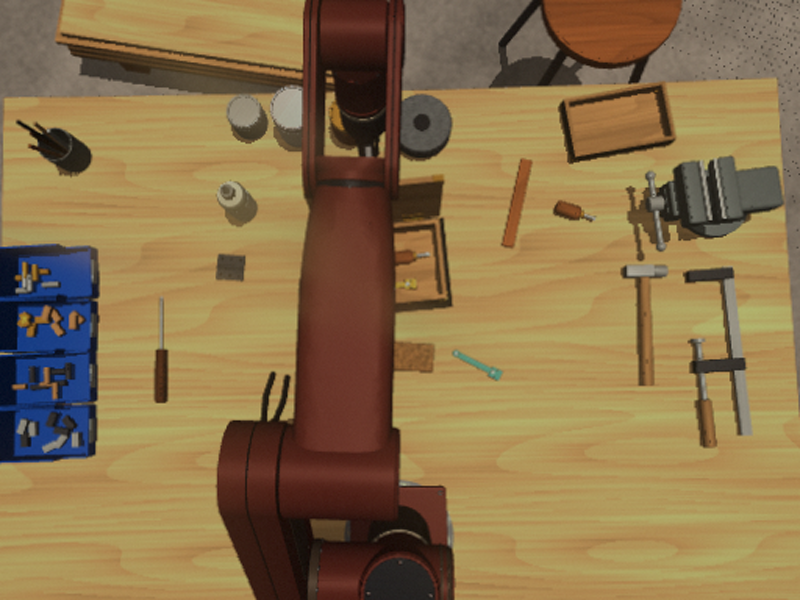

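View pics/side_a5b.png

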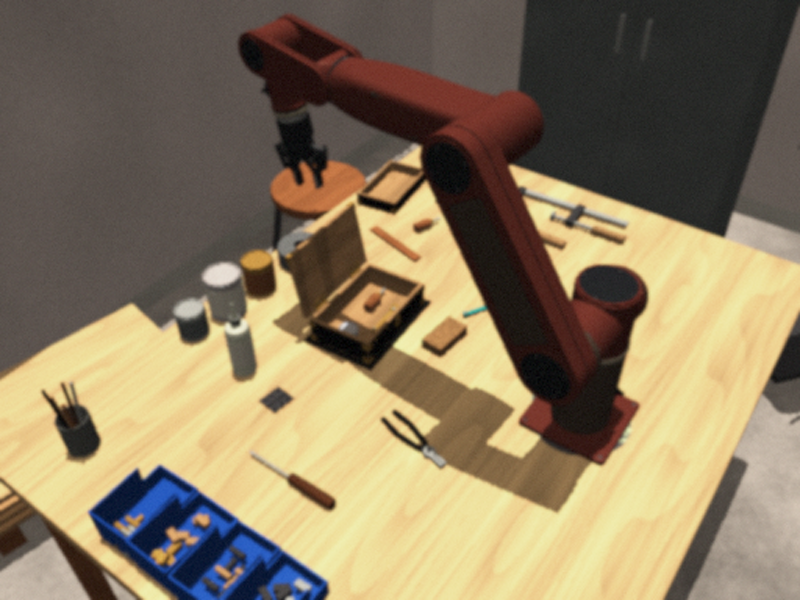

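The side view shows the tin (347,327) and the stubby (373,300) inside the box. The lid is at 1.749 rad and the gripper is above its edge. Now I'll grip the edge.

```bash
sed -i 's/^HX=.*/HX=.0905/' h.py; python3 - <<'E'
from h import *
p,o=lidpose(1.749,.29);move_l(p,feed=.1,rotation=o)
p,o=lidpose(1.749,.148);print(move_l(p,feed=.1,rotation=o,max_force=12));st()
gripper_to(0,40);st();snap("a6","side")
p,o=lidpose(1.749,.148);print(np.round(p,4))
E
python3 -c "
from h import *
im=cv2.imread('pics/side_a6.png');crop(im,150,60,150,180,3,'pics/c7.png')"
```

```text
False
t26.63 pos [0.6999 0.0325 0.2135] F [ 0.1  0.1 -0.4] open 0.0500
t27.06 pos [0.6978 0.0324 0.2134] F [-8.9 -0.3  4.9] open 0.0114
[0.6994 0.0325 0.2125]
```

View pics/c7.png

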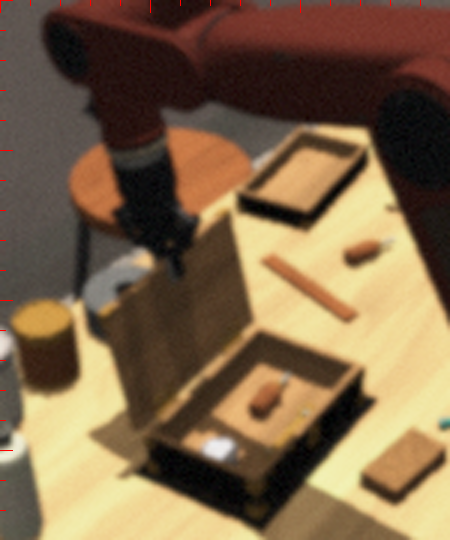

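The edge is gripped. The -9 N side force says the hinge is about 2 mm nearer the robot than I modelled. I'll correct that and swing the lid in small steps, watching the force.

```bash
sed -i 's/^HX=.*/HX=.0883/' h.py; python3 - <<'E'
from h import *
for th in np.linspace(1.745,1.40,7):
    p,o=lidpose(th,.148);move_l(p,feed=.06,rotation=o);print(round(th,3),end=" ");st()
    if np.linalg.norm(observe()["ft_force"])>35:break
E
```

```text
1.745 t27.36 pos [0.697  0.0323 0.2135] F [ 0.6 -0.7  3.6] open 0.0112
1.688 t27.65 pos [0.6885 0.0317 0.2151] F [ 1.8 -0.7  3.9] open 0.0114
1.63 t27.94 pos [0.6803 0.0311 0.2162] F [ 0.5 -1.   5.5] open 0.0116
1.572 t28.23 pos [0.6719 0.0304 0.2169] F [ 0.4 -0.9  6.4] open 0.0111
1.515 t28.52 pos [0.6634 0.0298 0.217 ] F [-1.  -1.5  6. ] open 0.0113
1.458 t28.82 pos [0.6549 0.0291 0.2167] F [-1.3 -1.9  7.1] open 0.0114
1.4 t29.11 pos [0.6464 0.0285 0.2159] F [-1.2 -2.4  7.5] open 0.0116
```

```bash
python3 - <<'E'
from h import *
for th in np.linspace(1.4,1.047,7)[1:]:
    p,o=lidpose(th,.148);move_l(p,feed=.05,rotation=o);print(round(th,3),end=" ");st()
    if np.linalg.norm(observe()["ft_force"])>35:break
hold(.5);st();snap("a7");snap("a7","side")
o=observe();R=Ro.from_euler("xyz",o["tcp_rot"]).as_matrix();x=R[:,0];print("tool theta",np.arctan2(-x[2],x[:2]@[np.cos(BYAW),np.sin(BYAW)]))
H=np.array(B(HX,0,.068));q=o["eef_pos"]-H;a=q[:2]@[np.cos(BYAW),np.sin(BYAW)];rr=np.hypot(a,q[2]);print("pos theta",np.arctan2(q[2],-a)-np.arcsin(.0065/rr)*-1, np.arctan2(q[2],-a)+np.arcsin(.0065/rr),rr)
c,s=np.cos(BYAW),np.sin(BYAW)
for n in("side","top"):
  X=cloud(n,np.load(f"pics/{n}_a7.npy")).reshape(-1,3)
  q=np.c_[(X[:,:2]-[BX,BY])@np.array([[c,-s],[s,c]]),X[:,2]]
  L=q[(q[:,2]>.09)&(q[:,2]<.22)&(np.abs(q[:,1])<.125)&(np.abs(q[:,1])>.06)&(q[:,0]>-.03)&(q[:,0]<.15)]
  if len(L)<50: print(n,len(L));continue
  # RANSAC line in x-z
  rng=np.random.default_rng(0);bestc=0
  for _ in range(500):
    i,j=rng.choice(len(L),2,False)
    if abs(L[i,2]-L[j,2])<.03:continue
    k=(L[i,0]-L[j,0])/(L[i,2]-L[j,2]);b=L[i,0]-k*L[i,2];m=abs(L[:,0]-k*L[:,2]-b)<.005
    if m.sum()>bestc:bestc=m.sum();M=m
  k=np.polyfit(L[M,2],L[M,0],1);print(n,len(L),bestc,"theta",np.pi/2+np.arctan(k[0]),"x at hinge z",np.polyval(k,.068))
E
python3 -c "
from h import *
im=cv2.imread('pics/side_a7.png');crop(im,150,60,150,180,3,'pics/c8.png')"
```

```text
1.341 t29.43 pos [0.6378 0.0279 0.2145] F [-3.  -2.2  6.7] open 0.0111
1.282 t29.76 pos [0.6293 0.0272 0.2126] F [-2.7 -2.1  7. ] open 0.0111
1.224 t30.08 pos [0.6209 0.0266 0.2103] F [-3.8 -4.   8.3] open 0.0115
1.165 t30.41 pos [0.6127 0.026  0.2075] F [-4.1 -4.1  8.6] open 0.0116
1.106 t30.73 pos [0.6047 0.0254 0.2041] F [-6.  -3.8  8.3] open 0.0112
1.047 t31.06 pos [0.5968 0.0248 0.2004] F [-8.  -4.7 10.6] open 0.0112
t31.56 pos [0.5971 0.0248 0.2005] F [-8.2 -6.  11.6] open 0.0114
tool theta 1.0479673846031383
pos theta 1.1423560832825483 1.1423560832825483 0.14880259577079982
side 95 93 theta 1.0461308695589282 x at hinge z 0.0907018273114186
top 711 705 theta 1.026079611106449 x at hinge z 0.10786577149408069
```

View pics/c8.png

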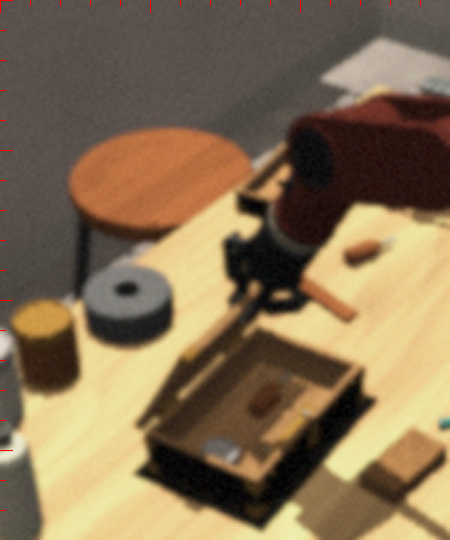

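View pics/top_a7b.png

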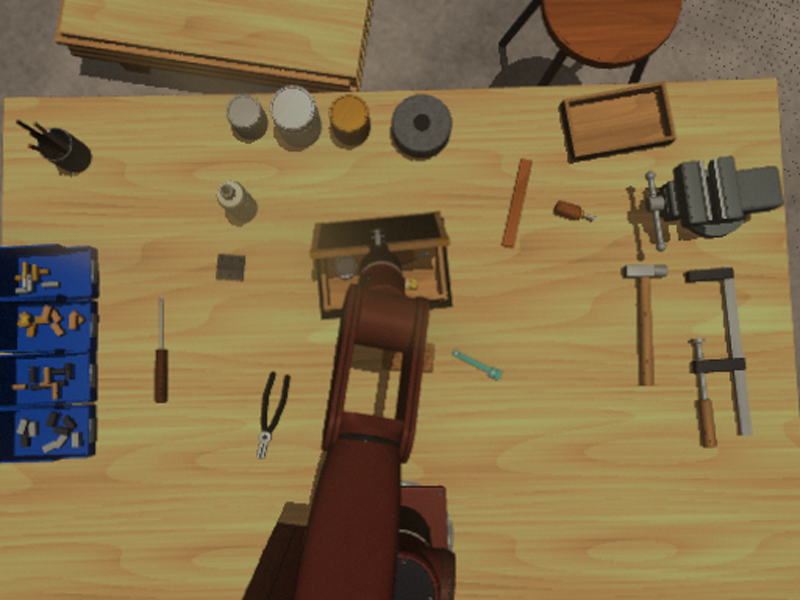

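```bash
python3 - <<'E'
from h import *
c,s=np.cos(BYAW),np.sin(BYAW)
for n,ylo,z0,z1 in(("top",.06,.085,.20),("top",.06,.085,.18),("top",.09,.09,.2),("side",.04,.08,.21),("side",.04,.09,.19)):
  X=cloud(n,np.load(f"pics/{n}_a7.npy")).reshape(-1,3)
  q=np.c_[(X[:,:2]-[BX,BY])@np.array([[c,-s],[s,c]]),X[:,2]]
  L=q[(np.abs(q[:,1])<.125)&(np.abs(q[:,1])>ylo)&(q[:,0]>-.03)&(q[:,0]<.15)]
  u=np.array([-.5,.866]);w=(L[:,[0,2]]-[HX,.068]);r=w@u;h=w@[.866,.5]
  for nm,m in(("inner",abs(h-.0005)<.005),("outer",abs(h-.0125)<.005)):
    m=m&(r>.02)&(r<.165)&(L[:,2]>z0)&(L[:,2]<z1)
    if m.sum()>30:
      A=np.c_[r[m],h[m]];A=A-A.mean(0);_,_,V=np.linalg.svd(A,full_matrices=False);print(n,nm,m.sum(),"theta",1.0472+np.arctan(V[0,1]/V[0,0]),"h",h[m].mean(),"r",r[m].min(),r[m].max())
E
```

```text
top outer 528 theta 1.0249122969813709 h 0.014680137469863144 r 0.02014807290606694 0.14494026183608438
top outer 417 theta 1.0254070480173383 h 0.0149650892384435 r 0.02014807290606694 0.12216867887696135
top outer 281 theta 1.0258186134346798 h 0.014928291260267706 r 0.02014807290606694 0.14494026183608438
side inner 117 theta 1.0472497711678843 h 0.0020157233669229136 r 0.021190954893853226 0.159988937104585
side inner 95 theta 1.04386165153689 h 0.0020444434694448193 r 0.02361446540365044 0.13883460753074253
```

```bash
python3 - <<'E'
from h import *
hold(.5);st();print(job_done());st()
E
```

```text
t32.16 pos [0.5971 0.0248 0.2005] F [-8.4 -5.1 11.8] open 0.0110
the job is handed in; nothing more can be done
None
the job is handed in; nothing more can be done
```

The stay, the stubby and the tin are lying loose inside the box, and I handed the job in at 32 s with the arm still holding the lid at about 60 degrees. I used the brass stay, not the teal one, and the stubby nearest the robot. All three lie flat on the box floor without touching. I gripped the lid by its free edge and brought it forward in small steps, never letting go.

- **Lid angle:** the checks disagree slightly around the 1.047 rad target. The tool's tilt gives 1.048 rad, the side camera 1.044–1.047, the tool's position against my estimated hinge 1.055, and the top camera's depth 1.025. I trust the first two most.
- **Forces:** while holding, the force on the tool was steady at about 15 N, mostly along the lid. Lowering the stay gave a brief sideways push of about 10 N as the fingers opened, probably a finger against the box's front wall.
- **Rest of the bench:** in the last pictures the things that were in view lie where they were. The arm partly covered the sanding block in that view.

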